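# Open the filler of the lubricant tank

### The arm

A 6-joint arm with a two-finger parallel gripper is mounted at the origin on a cart in front of the work surface, level with it; the furniture and walls round the work are solid. World frame = base frame: x ahead of the robot, y to its left, z up, the work surface at z = 0. Lengths are in mm, angles in rad, forces in N, time in s.
With the tool pointing down it reaches from about 275 to 825 mm from the base axis. Payload 4.9 kg.
Tool frame: the origin (TCP) lies at the very end of the fingers, on their centre line; the grasp point (between the pads) lies 19 mm behind it; z points along the fingers, y is the line along which they close (so a half turn about z gives the same grasp; the last joint's range is limited). The gripper opens to 85 mm and grips with 20 to 120 N. Pads are 22 mm wide; open, the fingers measure 114 mm over their backs; the gripper's body (76 mm by 85 mm) begins 54 mm behind the grasp point. The pads swing forward as they close: fully open they stand 13 mm farther back than shut.
Start: joints at [0.995, 0.326, -0.193, 1.052, 0, 1.437], TCP at [235.159, 497.211, 210.281] pointing down, gripper open.
Joint ranges: [-2.65, 2.65], [-0.97, 1.79], [-1.3, 1.35], [-1.93, 2.1], [-1.47, 1.37], [-3.14, 3.14]. Speed limits (rad/s): [2.57, 2.57, 3.14, 3.14, 3.14, 3.14].

### API

Orientations are given as [roll, pitch, yaw] about the fixed x, y, z axes, in that order (R = Rz(yaw) Ry(pitch) Rx(roll)).
In Python, from bench import bot, solve_ik, imaging gives the robot as it stands. Calls block until the motion is done:
- bot.move_ptp(position, orientation): joint-space move of the TCP to a pose.
- bot.movel(position, rot=None, max_speed=150, threshold=None): straight line of the TCP; rot=None keeps the orientation; max_speed is the mean speed in mm/s. With threshold (N) it stops when the force on the tool has changed by that much, and returns True; else False.
- bot.move_j(angles): joint-space move.
- bot.grip(opening, effort=None): opening from 0.0 (shut) to 1.0 (fully open); effort is the grip in N (None keeps the last); returns when the fingers have stopped.
- bot.dwell(seconds).
- solve_ik(position, orientation): joint angles nearest the present ones, or None.
- bot.get_state(): the state.
- imaging.capture(name): name is "scene" or "top"; returns the picture (480x640x3 uint8, blue, green, red); there is no depth.
- imaging.camera_model(name): a dict with "K" (3x3 intrinsics, pixels), "k1" (the pictures are not rectified: a ray, as slopes to the right and down, at radius r is drawn at 1 + k1 r^2 times it, then the intrinsics apply), "position" and "rotation" of the camera in the world. Camera axes: x right, y up, looking along -z (the intrinsics and any distortion apply to the point x, -y, -z); pixel columns grow to the right and rows downward; lengths in mm; the calibration is good to about 2 mm. A picture is of the moment at which its call begins. camera_model takes no time and is no camera call.
A pose or a line that the arm cannot do raises bot.IKError and nothing moves.
- bot.sign_off(): hands the job in; it is judged then, once.
The state is a dict: "t": time; "qpos": joint angles; "joint_velocities": joint speeds; "effort": joint torques, N m; "tcp_pos": TCP position; "orientation": TCP orientation; "contact_force": force on the tool from outside, world axes, zero at the start; "wrist_torque": the same for the moment, N m; "opening": opening from 0.0 (shut) to 1.0 (fully open); "gripper_force": force on a finger pad.
Only numpy, scipy, OpenCV 4.12 (cv2) and the standard library are available. Lean on these libraries where they do the work, as an engineer would, in place of code of your own. Each camera call takes 0.05 s, during which the arm holds its last target. There are 200 camera calls.

### The job

Open the filler of the small grey lubricant tank: lift the red hinged cover by its tab and fold it all the way back, then unscrew the black ribbed cap beneath it (counterclockwise seen from above) until it comes free, and stand the cap upright in the shallow metal tray, leaving the cover folded back. Where the cap comes free has to be felt: never wrench it against its stop or pull it while it is still locked. Leave the other things on the bench where they are.

Things in the scene. Friction and masses are not known exactly. Their poses are not given: they have to be found in the camera images.
- tank: Grey tank, fixed to the bench, with neck and cover; origin on the bench under the filler's axis, z up, -x its front (where the red tab points), +x its back (hinge). Flat lid 70 mm up, reaching 70 mm to the front, 40 mm to the back, 60 mm to each side.
- neck_mouth (a point): Centre of the top of the filler neck: aluminium ring, 50 mm across, 22 mm high, on the tank's lid; axes as the tank's. Two hinge brackets at the back of the lid rise to 5 mm below this point.
- flap_hinge (a point): Hinge axis of the red cover, along this point's y: 44 mm behind the filler's axis, 8 mm below the neck's top; fixed to the tank, axes as the tank's.
- flap (a joint): Angle of the red cover (rad): 0 shut flat over the cap, 2.9 its stop, folded back behind the tank. Stiff hinge (0.12 N m): stays where it is left. When shut the cover is a plate 52 mm wide, 4 mm thick, 36 mm above the hinge axis, reaching 70 mm forward of it, 3 mm over the cap, on an upright 34 mm wide leg at the hinge.
- tab (a point): Red pull tab in the middle of the cover's front edge: 14 mm wide (along the hinge), 6 mm thick, 29 mm long, ending 99 mm forward of the hinge axis. The point is at mid thickness, 11 mm from the tab's end, 88 mm forward of and 36 mm above the hinge axis when shut; it turns with the cover. Pinched across its width the tab can turn between the pads.
- cap_grip (a point): Centre of the black ribbed round grip of the loose screw cap, 40 mm across, 19 mm high. Beneath it a 45 mm flange, 3 mm thick, then an 11 mm stem with two lugs, flat below, on which the cap can stand: the point lies 23.5 mm above the cap's underside and, screwed in, 13.5 mm above the neck's top.
- cap: The whole cap, 60 g; origin at the centre of its underside. A 10 N spring presses it up against two lips in the neck, so it turns with 0.1 to 0.2 N m drag, up to a rubber-cushioned stop after 0.85 to 1.8 rad counterclockwise (differs each time, cannot be seen). Only within 0.2 rad before the stop is it free: there it springs up 5 mm if let go and lifts straight out. Strained sideways it binds (play 2 mm).
- tray_in (a point): Centre of the inner floor of the shallow square aluminium tray: 110 x 110 mm, rim 14 mm above the bench, walls and floor 3 mm; fixed. It stands to the left of the tank, next to it or beyond the tape roll.
- tape_roll: Roll of beige tape lying flat, 100 mm across, 25 mm high; origin under its centre. To be left alone.
- die_plug_0: Steel plug 29 mm across, 30 mm high; origin under its centre. To be left alone.
- die_plug_1: Steel plug 29 mm across, 22 mm high; origin under its centre. To be left alone.
There are look-alikes about, which are no part of the job. Of the things that look like the part that bears tray_in, the larger one is meant.

How it is judged:
By the outcome, as a careful person would: the job done as asked, in the order asked, and still so for the second after the job is handed in, with the robot touching nothing.
It also fails if it takes over 72 s, if anything falls off the work surface, if the arm or the gripper's body presses on something with over 40 N, if the wrist force passes 120 N, or if a joint passes its speed limit or range.

## Working session

There is one attempt and no reset: what is moved stays moved. The work goes in short steps, each a Python script; the robot and the scene stay as the last script left them, time stands still between calls to the robot, and variables do not carry over. Pictures are saved under pics/ and viewed, at most 10 in all, crops included, and the job is handed in when it is done.

```bash
ls; mkdir -p pics; python3 - <<'E'
from bench import bot, imaging
import cv2, numpy as np
for n in("scene","top"):
    im=imaging.capture(n); cv2.imwrite(f"pics/{n}0.png",im)
    m=imaging.camera_model(n); print(n,{k:np.round(v,4).tolist() for k,v in m.items()})
print(bot.get_state())
E
```

```text
pics
scene {'K': [[556.4692, 0.0, 318.4854], [0.0, 556.4692, 236.3991], [0.0, 0.0, 1.0]], 'k1': 0.0298, 'position': [-120.7651, -820.6246, 517.3431], 'rotation': [1.1725, -0.0233, -0.6922]}
top {'K': [[540.6811, 0.0, 326.3669], [0.0, 540.6811, 237.1358], [0.0, 0.0, 1.0]], 'k1': -0.0889, 'position': [428.2863, -20.3453, 1301.9013], 'rotation': [0.1062, -0.0089, -1.5797]}
{'t': 0.1, 'qpos': array([ 9.94825136e-01,  3.26868579e-01, -1.93499569e-01,  1.05200357e+00,
        5.87780311e-06,  1.43656588e+00]), 'joint_velocities': array([-0.00086439, -0.0021435 ,  0.00352715, -0.0006249 ,  0.00014351,
       -0.00010902]), 'effort': array([ 1.34159727e-03, -4.44241011e+01,  2.63036549e+01,  7.89130601e-03,
       -5.34386743e-05,  7.88492173e-06]), 'tcp_pos': array([234.82593494, 496.72657345, 209.57485873]), 'orientation': array([-3.14003222e+00, -2.16655373e-04,  2.69985174e+00]), 'contact_force': array([-0.19121536, -0.67223454,  0.37846548]), 'wrist_torque': array([ 0.03172069,  0.04565369, -0.02172499]), 'gripper_force': 0.0, 'opening': 1.0006840041473695}
```

View pics/scene0.png

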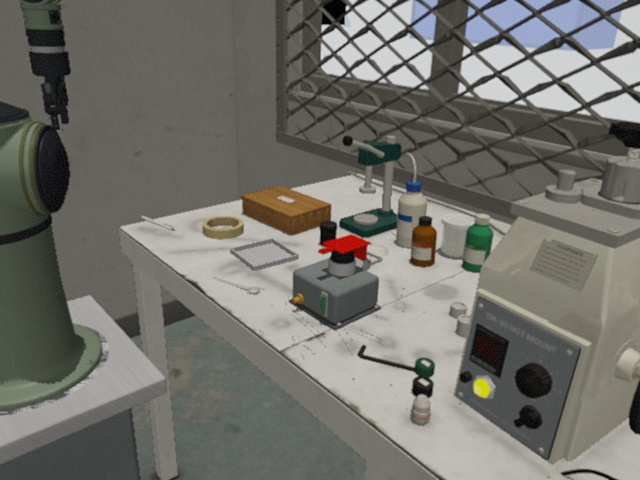

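View pics/top0.png

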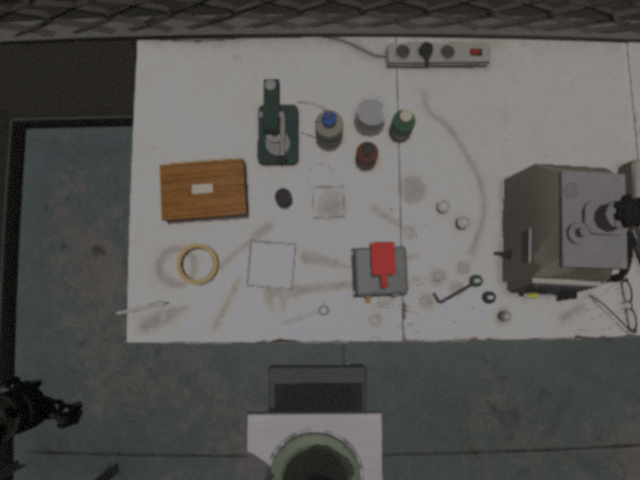

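Scene view: the tank with red cover is at (340,275), the tray at (264,254), the tape at (223,227), and a free black look-alike cap at (328,232).

Top view candidates:
- **Red parts:** cover at (383,260) with its tab at (383,283). The red switch at (476,51) is on the power strip, so it is not the cover.
- **Trays:** large at (272,265), small at (328,202). I take the large one.
- **Black caps:** the loose one at (284,198) and the knob at (489,297) are look-alikes. The real cap is under the cover.

```bash
cat > h.py <<'E'
import numpy as np, cv2
from scipy.spatial.transform import Rotation as R
from bench import bot, solve_ik, imaging
def cam(n):
    m=imaging.camera_model(n); r=np.array(m["rotation"]); 
    return np.array(m["K"]),float(m["k1"]),np.array(m["position"]),(R.from_euler('xyz',r).as_matrix() if r.shape==(3,) else r)
def ray(n,uv):
    K,k1,p,Rm=cam(n)
    s=cv2.undistortPoints(np.array(uv,float).reshape(-1,1,2),K,np.array([k1,0,0,0.]),None,None).reshape(-1,2)
    # cv2 model: drawn = s*(1+k1 r^2), the same as the given one
    return p,np.c_[s[:,0],-s[:,1],-np.ones(len(s))]@Rm.T
def plane(n,uv,z):
    p,d=ray(n,uv); return p+d*((z-p[2])/d[:,2])[:,None]
def proj(n,X):
    K,k1,p,Rm=cam(n); c=(np.atleast_2d(X)-p)@Rm; s=np.c_[c[:,0],-c[:,1]]/-c[:,2:]
    s=s*(1+k1*(s**2).sum(1))[:,None]; return s@K[:2,:2].T+K[:2,2]
def tri(uv1,uv2):
    p,d=ray("scene",uv1);q,e=ray("top",uv2);d=d[0];e=e[0]
    a=np.linalg.lstsq(np.c_[d,-e],q-p,rcond=None)[0]
    return (p+d*a[0]+q+e*a[1])/2,np.linalg.norm(p+d*a[0]-q-e*a[1])
def red(im):
    h=cv2.cvtColor(im,cv2.COLOR_BGR2HSV)
    return (((h[...,0]<8)|(h[...,0]>172))&(h[...,1]>150)&(h[...,2]>70)).astype(np.uint8)
E
python3 - <<'E'
from h import *
t=cv2.imread("pics/top0.png"); s=cv2.imread("pics/scene0.png")
print("tcp in top",proj("top",[235,497,210]),proj("scene",[235,497,210]))
c1=cv2.resize(t[215:315,230:430],None,fx=4,fy=4,interpolation=cv2.INTER_CUBIC)
c2=cv2.resize(s[225:325,220:420],None,fx=4,fy=4,interpolation=cv2.INTER_CUBIC)
cv2.imwrite("pics/crop0.png",cv2.resize(np.vstack([c1[:,:],c2]),None,fx=.75,fy=.75))
for n,im in(("top",t),("scene",s)):
    c,_=cv2.findContours(red(im),cv2.RETR_EXTERNAL,cv2.CHAIN_APPROX_NONE)
    for k in c:
        if cv2.contourArea(k)>100:
            a=cv2.approxPolyDP(k,2,True)[:,0]; print(n,cv2.contourArea(k),a.tolist())
            if n=="top": print(plane(n,a,122).round(0)[:,:2].tolist())
# tank grey and tray
h=cv2.cvtColor(t,cv2.COLOR_BGR2HSV)
for p in[(365,255),(365,285),(272,265),(240,265),(340,270),(248,265),(249,265),(272,242),(272,241)]: print(p,t[p[1],p[0]],h[p[1],p[0]])
E
```

```text
tcp in top [[ 66.39366717 391.58681197]] [[ 62.81805462 142.69362892]]
top 671.5 [[372, 244], [373, 273], [381, 274], [382, 284], [385, 286], [386, 275], [394, 272], [392, 243]]
[[538.0, -132.0], [474.0, -133.0], [472.0, -151.0], [450.0, -152.0], [446.0, -159.0], [470.0, -161.0], [476.0, -179.0], [540.0, -176.0]]
scene 637.0 [[369, 242], [349, 235], [322, 243], [326, 247], [319, 251], [336, 250], [344, 253], [353, 250], [354, 256], [364, 259], [365, 247]]
(365, 255) [96 98 98] [30  5 98]
(365, 285) [98 97 99] [165   5  99]
(272, 265) [141 139 140] [135   4 141]
(240, 265) [143 140 141] [130   5 143]
(340, 270) [138 138 139] [  0   2 139]
(248, 265) [125 124 127] [170   6 127]
(249, 265) [114 110 114] [150   9 114]
(272, 242) [119 116 118] [140   6 119]
(272, 241) [130 127 129] [140   6 130]
```

View pics/crop0.png

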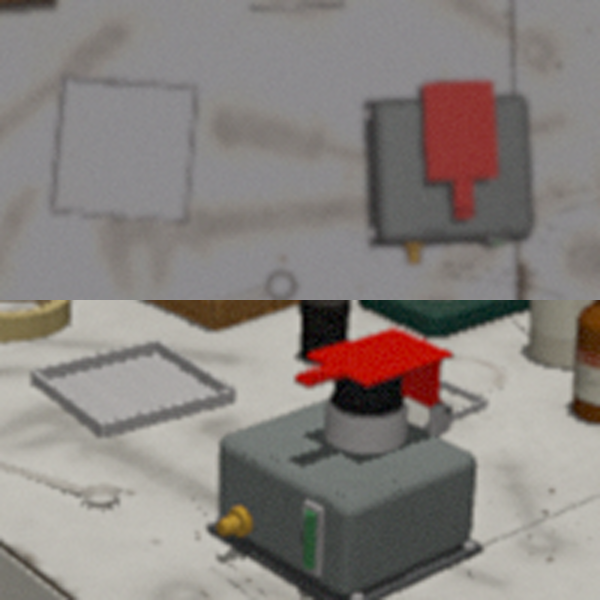

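The crop confirms the choice. The black cap sits in the aluminium neck under the red plate, with the tab pointing left at crop (310,378), and the large tray is at crop (125,150) in the top view. Next I refine with sub-pixel fits, cross-check in the scene view, and move to hover only if the values agree.

```bash
cat > m.py <<'E'
from h import *
import json
t=cv2.imread("pics/top0.png"); s=cv2.imread("pics/scene0.png"); F=4
def up(img,x0,y0,x1,y1): return cv2.resize(img[y0:y1,x0:x1],None,fx=F,fy=F,interpolation=cv2.INTER_CUBIC)
def px(c,x0,y0): return (c.reshape(-1,2)+.5)/F-.5+[x0,y0]
big=lambda m:max(cv2.findContours(m.astype(np.uint8),cv2.RETR_EXTERNAL,cv2.CHAIN_APPROX_NONE)[0],key=cv2.contourArea)
def rect(P):
    c,sz,a=cv2.minAreaRect(P[:,:2].astype(np.float32)); a=(a+45)%90-45; return np.array(c),sz,np.radians(a)
f=t.astype(float); rd=up(f[...,2]-np.maximum(f[...,0],f[...,1]),350,225,420,300)
full=(rd>np.percentile(rd,97)/2).astype(np.uint8)
body=cv2.morphologyEx(full,cv2.MORPH_OPEN,np.ones((36,36)))
B=plane("top",px(big(body),350,225),122); c,sz,yaw=rect(B); print("cover",c,sz,yaw)
A=plane("top",px(big(full),350,225),122)[:,:2]
ex=np.array([np.cos(yaw),np.sin(yaw)]); ey=np.array([-ex[1],ex[0]])
tip=(A@ex).min(); fr=np.percentile((B[:,:2]@ex),3); 
tp=A[(A@ex)<fr-6]; print("front->tip",fr-tip,"tab y off",(tp@ey).mean()-c@ey,"w",np.ptp(tp@ey))
hinge=ex*((tip+99+fr+70)/2)+ey*(c@ey); axis=hinge-44*ex; print("tip+99-(front+70)",tip+29-fr)
g=up(cv2.cvtColor(t,cv2.COLOR_BGR2GRAY).astype(float),335,225,425,305)
sat=up(cv2.cvtColor(t,cv2.COLOR_BGR2HSV)[...,1].astype(float),335,225,425,305)
lid=cv2.morphologyEx(((g<117)&(g>80)&(sat<40)).astype(np.uint8),cv2.MORPH_OPEN,np.ones((9,9)))
lc=np.vstack([k[:,0] for k in cv2.findContours(lid,0,cv2.CHAIN_APPROX_NONE)[0] if cv2.contourArea(k)>1500])
L=plane("top",px(lc,335,225),70); lcn,lsz,ly=rect(L); print("lid",lcn,lsz,ly,"axis from lid",lcn+15*np.array([np.cos(ly),np.sin(ly)]))
g2=up(cv2.cvtColor(t,cv2.COLOR_BGR2GRAY).astype(float),240,232,304,298); 
bg=cv2.blur(g2,(61,61)); dk=((g2-bg)<-7); T=plane("top",px(big(dk),240,232),14); tc,tsz,ty=rect(T); print("tray",tc,tsz,ty)
ez=np.array([0,0,1.])
P=lambda x,y,z:np.r_[axis+ex*x+ey*y,z]
q={"tipL":P(-55,7,122),"tipR":P(-55,-7,122),"FR":P(-26,-26,122),"FL":P(-26,26,122),"BL":P(44,26,122),"BR":P(44,-26,122)}
for k,v in q.items(): print(k,proj("scene",v).round(1).tolist())
print("scene red",cv2.approxPolyDP(big(red(s)),1.2,True)[:,0].tolist())
ts=[proj("scene",np.r_[tc+np.array(d)@np.array([[np.cos(ty),np.sin(ty)],[-np.sin(ty),np.cos(ty)]]),14])[0].round(0).tolist() for d in((55,55),(55,-55),(-55,-55),(-55,55))]
print("tray scene",ts,"axis",axis,"hinge",hinge)
json.dump(dict(axis=axis.tolist(),yaw=float(yaw),tray=tc.tolist(),tyaw=float(ty)),open("m.json","w"))
E
python3 m.py
```

```text
cover [ 506.08514404 -156.27790833] (52.70741271972656, 71.8712387084961) -0.008213721434022386
front->tip 27.216203268958964 tab y off -1.2140931382342899 w 14.198340720157233
tip+99-(front+70) 1.7837967310410363
lid [ 485.42913818 -158.49864197] (106.9269790649414, 117.94283294677734) 0.03477084704807661 axis from lid [ 500.42007151 -157.97718435]
tray [505.94030762  99.64907837] (118.2143325805664, 115.9056396484375) -0.01478653616239245
tipL [[315.8, 250.6]]
tipR [[320.9, 253.3]]
FR [[341.0, 252.8]]
FL [[321.7, 243.1]]
BL [[350.8, 234.2]]
BR [[370.4, 243.2]]
scene red [[369, 242], [349, 235], [338, 239], [334, 238], [324, 241], [322, 243], [326, 247], [319, 251], [325, 252], [329, 250], [336, 250], [344, 253], [353, 250], [354, 256], [364, 259], [365, 247]]
tray scene [[272.0, 237.0], [300.0, 253.0], [258.0, 266.0], [230.0, 249.0]] axis [ 497.05374405 -156.20372525] hinge [ 541.05225982 -156.56512493]
```

Measured values against the given sizes:

| Item | Measured | Expected |
|---|---|---|
| Cover | 52.7 x 71.9 mm | 52 x 70 mm |
| Tab width | 14.2 mm | 14 mm |
| Lid | 107 x 118 mm | 110 x 120 mm |

The filler axis comes out at about (498, -157) with yaw about 0.02. The scene projections agree within 3 px. The tray centre is about (506, 100). Now I grip the tab.

```bash
cat >> h.py <<'E'
AX=np.array([498.3,-157.]); YAW=0.02
EX=np.array([np.cos(YAW),np.sin(YAW),0])
DOWN=[np.pi,0,np.pi+YAW]
def st(msg=""):
    s=bot.get_state(); print(msg,"t %.1f"%s["t"],"p",s["tcp_pos"].round(1),"F",s["contact_force"].round(1),"M",s["wrist_torque"].round(2),"op %.3f gf %.1f"%(s["opening"],s["gripper_force"]),"q5 %.2f"%s["qpos"][5]); return s
def flap_pt(phi,r=91.,h=36.):  # point r forward, h above hinge, cover turned back by phi
    x=-r*np.cos(phi)+h*np.sin(phi); z=r*np.sin(phi)+h*np.cos(phi)
    return np.r_[AX,84.]+44*EX+x*EX+np.array([0,0,z])
E
python3 - <<'E'
from h import *
p=flap_pt(0); print(p)
bot.grip(0.5,20)
bot.move_ptp(p+[0,0,70],DOWN); st("hover")
hit=bot.movel(p+[0,0,-13],max_speed=80,threshold=6); st("down %s"%hit)
if not hit:
    bot.grip(0.0,25); st("gripped")
cv2.imwrite("pics/top1.png",imaging.capture("top")); s=imaging.capture("scene")
cv2.imwrite("pics/s1.png",cv2.resize(s[150:330,220:460],None,fx=3,fy=3))
E
```

```text
[ 451.30939969 -157.93993733  120.        ]
hover t 3.0 p [ 451.5 -157.4  190.1] F [ 0.1 -0.2  0.5] M [ 0.   -0.09 -0.05] op 0.507 gf 0.0 q5 -0.51
down False t 4.2 p [ 451.7 -158.2  107.4] F [ 0.  -0.4  0.8] M [ 0.02 -0.01 -0.04] op 0.502 gf 0.0 q5 -0.51
gripped t 4.7 p [ 451.3 -158.   107.1] F [-1.1  0.8  0.6] M [ 0.03 -0.04  0.02] op -0.002 gf 0.0 q5 -0.51
```

View pics/s1.png

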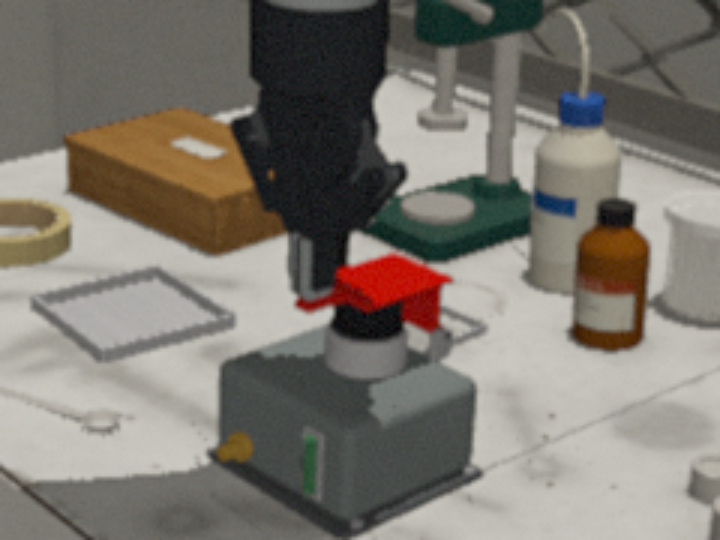

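The picture shows the fingers closed, with tips at about crop (315,298), i.e. scene pixel (325,249). The tab tip is still visible at crop (305,304) and is not pinched. I compare the TCP projection with the tips.

```bash
python3 - <<'E'
from h import *
p=bot.get_state()["tcp_pos"]
for dz in(0,10,15,19): print(dz,proj("scene",p+[0,0,dz]).round(1),proj("top",p+[0,0,dz]).round(1), "crop",((proj("scene",p+[0,0,dz])-[220,150])*3).round(0))
print("tab tip pred", proj("scene",[443.3,-158,120]))
s=imaging.capture("scene");t=imaging.capture("top")
a=cv2.resize(s[215:275,290:390],None,fx=7,fy=5,interpolation=cv2.INTER_CUBIC)[:, :]
b=cv2.resize(t[235:295,340:440],None,fx=7,fy=5,interpolation=cv2.INTER_CUBIC)
cv2.imwrite("pics/c2.png",np.vstack([a,b])[:600])
E
```

```text
0 [[323.  258.9]] [[383.8 283.7]] crop [[309. 327.]]
10 [[323.2 253.6]] [[384.3 283.6]] crop [[310. 311.]]
15 [[323.3 251. ]] [[384.6 283.5]] crop [[310. 303.]]
19 [[323.3 248.9]] [[384.8 283.5]] crop [[310. 297.]]
tab tip pred [[319.69544771 253.23125675]]
```

View pics/c2.png

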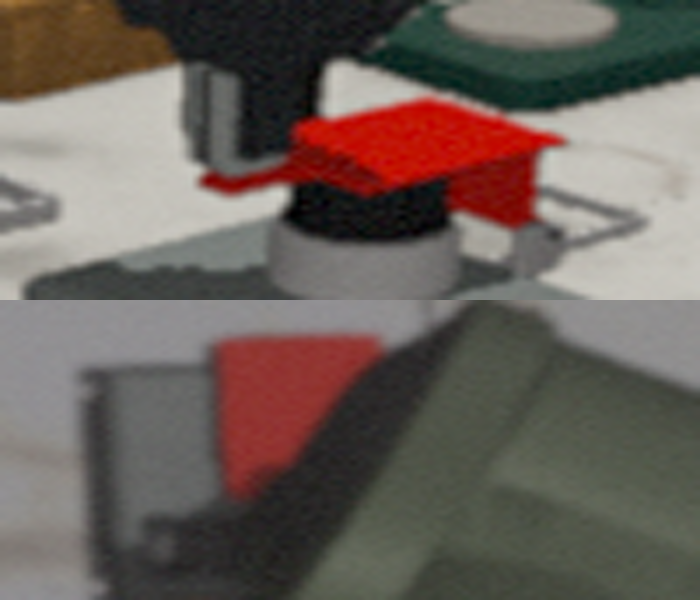

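The crop shows the fingertips ending at the tab's top face, at about scene (324,249), while the reported TCP projects to (323,259). The real fingertips seem about 18 mm short of the reported TCP. I check that by touching the empty bench in front of the tank.

```bash
python3 - <<'E'
from h import *
p=bot.get_state()["tcp_pos"]
bot.movel([p[0],p[1],160],max_speed=150)
bot.movel([365,-165,60],max_speed=200)
bot.movel([365,-165,25],max_speed=100,threshold=6); st("25")
hit=bot.movel([365,-165,-4],max_speed=25,threshold=4); st("touch %s"%hit)
bot.movel([365,-165,40],max_speed=150)
E
```

```text
25 t 6.7 p [ 365.6 -165.2   25.4] F [-0.3  0.3 -0.7] M [-0.   -0.04 -0.04] op -0.001 gf 0.0 q5 -0.63
touch False t 8.0 p [ 365.2 -165.1   -3.9] F [-0.6 -0.3 -0.3] M [ 0.    0.   -0.02] op 0.002 gf 0.0 q5 -0.63
```

```bash
python3 - <<'E'
from h import *
bot.movel([365,-165,0],max_speed=150)
hit=bot.movel([365,-165,-30],max_speed=20,threshold=4); st("touch %s"%hit)
s=imaging.capture("scene");t=imaging.capture("top")
bot.movel([365,-165,60],max_speed=150)
p=[365,-165,0]; print(proj("scene",[p,[365,-165,-18]]))
cv2.imwrite("pics/c3.png",np.vstack([cv2.resize(s[240:320,250:370],None,fx=5,fy=3.5),cv2.resize(t[280:340,330:450],None,fx=5,fy=5)]))
E
```

```text
touch True t 9.9 p [ 365. -165.  -21.] F [-1.1  0.4  7.5] M [0.13 0.18 0.05] op -0.001 gf 3.8 q5 -0.63
[[285.39625697 329.96150726]
 [285.38841835 338.93948076]]
```

View pics/c3.png

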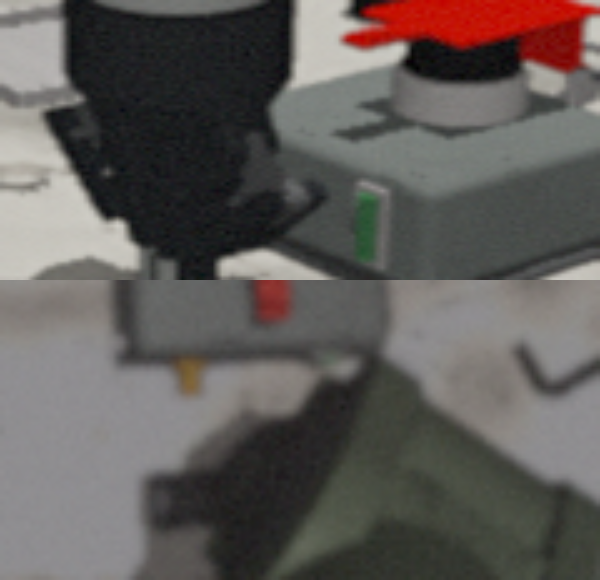

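The pictures show the fingers on the bench in front of the tank, with the tab free and shut. Contact came at reported z = -21, so the real fingertips are about 20 mm above the reported TCP, which matches the 18 mm seen in the image. I add this tool offset and redo the tab grasp.

```bash
cat >> h.py <<'E'
OFF=np.array([0,0,-20.3])   # measured: real fingertips are 20.3 above the reported TCP
E
python3 - <<'E'
from h import *
p=flap_pt(0)+OFF
bot.grip(0.5,20)
bot.movel([365,-165,150],max_speed=200)
bot.movel(p+[0,0,35],rot=DOWN,max_speed=200)
hit=bot.movel(p+[0,0,-13],max_speed=80,threshold=6); st("down %s"%hit)
if not hit:
    bot.grip(0.0,25); s=st("gripped")
    if s["opening"]>0.08:
        for phi in np.arange(.2,.81,.2):
            bot.movel(flap_pt(phi)+OFF+[0,0,-13],max_speed=80); st("phi %.1f"%phi)
s=imaging.capture("scene")
cv2.imwrite("pics/s4.png",cv2.resize(s[130:310,240:440],None,fx=3,fy=3))
E
```

```text
down False t 13.1 p [ 451.4 -158.1   87. ] F [-1.   0.4  1.1] M [ 0.05  0.03 -0.01] op 0.501 gf 0.0 q5 -0.51
gripped t 13.5 p [ 451.5 -156.9   86.9] F [0.4 3.7 0.8] M [ 0.89 -0.12  0.06] op 0.151 gf 25.9 q5 -0.51
phi 0.2 t 13.9 p [ 460.3 -156.7  104.2] F [ 0.4  6.6 -0. ] M [1.1  0.02 0.14] op 0.157 gf 25.4 q5 -0.50
phi 0.4 t 14.3 p [ 472.7 -156.4  119.7] F [0.1 6.6 0.3] M [1.31 0.11 0.06] op 0.155 gf 25.5 q5 -0.49
phi 0.6 t 14.7 p [ 487.8 -156.   132.2] F [-0.6  6.7  0.7] M [1.38 0.15 0.09] op 0.154 gf 25.7 q5 -0.48
phi 0.8 t 15.1 p [ 504.8 -155.4  141.3] F [-0.9  6.8  0.1] M [1.45 0.18 0.07] op 0.152 gf 25.5 q5 -0.46
```

View pics/s4.png

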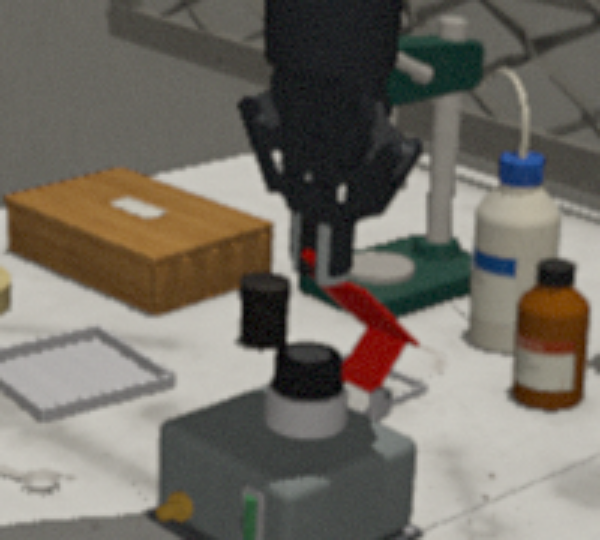

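The cover is lifting in the grip: tab at crop (310,260), cap now exposed at crop (308,370). I continue round to the stop, with y shifted +1.5 mm to relieve the side force.

```bash
sed -i 's/^AX=.*/AX=np.array([498.3,-155.5]); YAW=0.02/' h.py; python3 - <<'E'
from h import *
for phi in list(np.arange(1.05,2.8,.25))+[2.86]:
    bot.movel(flap_pt(phi)+OFF+[0,0,-13],max_speed=100); s=st("phi %.2f"%phi)
    if np.linalg.norm(s["contact_force"])>25: break
bot.movel(flap_pt(2.93)+OFF+[0,0,-13],max_speed=40,threshold=8); st("end")
bot.grip(0.45,25)
p=bot.get_state()["tcp_pos"]
bot.movel(p+[0,0,90],max_speed=200); bot.movel([470,20,170],max_speed=300); st("away")
t=imaging.capture("top");s=imaging.capture("scene");cv2.imwrite("pics/top5.png",t);cv2.imwrite("pics/scene5.png",s)
cv2.imwrite("pics/c5.png",np.vstack([cv2.resize(s[200:300,290:430],None,fx=4,fy=3),cv2.resize(t[200:300,330:470],None,fx=4,fy=3)]))
E
```

```text
phi 1.05 t 15.5 p [ 528.8 -154.7  147.9] F [-0.1  3.9  1.5] M [0.89 0.07 0.03] op 0.153 gf 25.2 q5 -0.44
phi 1.30 t 15.9 p [ 553.  -154.   148.4] F [0.3 4.5 1.3] M [ 1.04  0.15 -0.05] op 0.154 gf 25.5 q5 -0.42
phi 1.55 t 16.3 p [ 577.2 -153.3  143. ] F [-0.1  5.4  1.7] M [ 1.19  0.06 -0.06] op 0.155 gf 26.1 q5 -0.40
phi 1.80 t 16.7 p [ 599.5 -152.7  132. ] F [0.6 6.3 3. ] M [ 1.34 -0.19 -0.06] op 0.156 gf 25.2 q5 -0.39
phi 2.05 t 17.1 p [ 618.9 -152.2  116.2] F [3.7 6.9 3.1] M [ 1.39 -0.59 -0.02] op 0.157 gf 24.4 q5 -0.38
phi 2.30 t 17.4 p [ 633.6 -151.8   96.3] F [5.5 8.1 3.1] M [ 1.53 -1.01 -0.02] op 0.152 gf 25.1 q5 -0.37
phi 2.55 t 17.8 p [ 642.8 -151.5   73.5] F [7.9 8.9 2.5] M [ 1.57 -1.46  0.02] op 0.152 gf 27.1 q5 -0.37
phi 2.86 t 18.3 p [ 645.1 -151.4   43.1] F [9.7 9.6 0.7] M [ 1.66 -1.76 -0.07] op 0.152 gf 30.8 q5 -0.37
end t 18.6 p [ 644.4 -151.4   36.6] F [10.2  8.7  0.8] M [ 1.64 -1.87 -0.  ] op 0.155 gf 31.6 q5 -0.37
away t 20.6 p [471.   19.2 169.5] F [ 0.4 -0.2 -0. ] M [-0.02 -0.06  0.02] op 0.452 gf 0.0 q5 -0.14
```

View pics/c5.png

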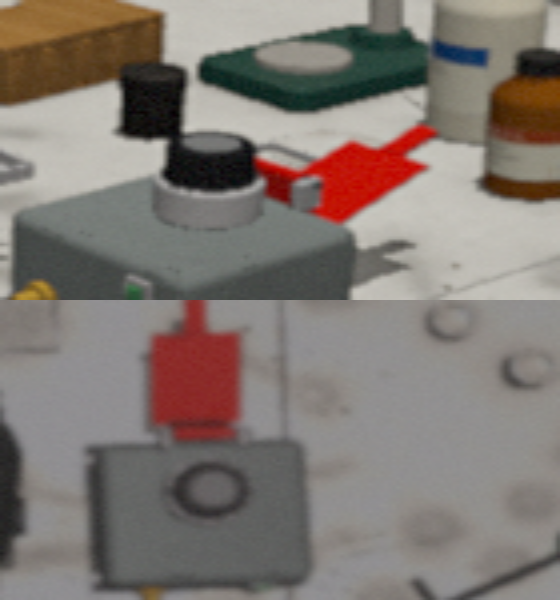

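The cover is folded fully back behind the tank (red, crop (370,180) in the scene part). The cap is exposed at crop (210,490) in the top part. I measure the cap and check it by compliance: grip lightly in two perpendicular directions and zero the side force.

```bash
cat > cap.py <<'E'
from h import *
t=cv2.imread("pics/top5.png"); F=6; x0,y0,x1,y1=366,232,400,266
g=cv2.resize(cv2.cvtColor(t,cv2.COLOR_BGR2GRAY)[y0:y1,x0:x1].astype(np.float32),None,fx=F,fy=F,interpolation=cv2.INTER_CUBIC)
m=(g<72).astype(np.uint8); c=max(cv2.findContours(m,0,cv2.CHAIN_APPROX_NONE)[0],key=cv2.contourArea)
e=cv2.fitEllipse(cv2.convexHull(c)); uv=(np.array(e[0])+.5)/F-.5+[x0,y0]
print("ellipse",uv,np.array(e[1])/F, "axis z=105/115",plane("top",[uv],105.5),plane("top",[uv],115)[:,:2])
s=cv2.imread("pics/scene5.png"); print("scene proj of cap top centre",proj("scene",plane("top",[uv],115)))
E
python3 cap.py
python3 - <<'E'
from h import *
import subprocess
# cap centre, vertical view: use the ellipse measure
out=subprocess.run(["python3","cap.py"],capture_output=True,text=True).stdout
c=np.array([float(v) for v in out.split("[[")[1].split("]]")[0].split()])[:2]
assert np.linalg.norm(c-[500,-156])<6, c
yaw0=np.pi-.30-1.3
tip=99.5
bot.grip(0.72,20)
bot.move_ptp(np.r_[c,170]+OFF,[np.pi,0,yaw0])
hit=bot.movel(np.r_[c,tip]+OFF-[0,0,2.7],max_speed=60,threshold=5); st("at cap %s"%hit)
E
```

```text
ellipse [378.02245585 235.06842868] [19.63481394 24.88582865] axis z=105/115 [[ 559.51178169 -147.32098266  105.5       ]] [[ 558.46978823 -146.31273522]]
scene proj of cap top centre [[363.20052443 238.15856185]]Traceback (most recent call last):
  File "<stdin>", line 6, in <module>
AssertionError: [ 559.51178169 -147.32098266]
```

The fit caught the red cover because the window was too high, and the check refused it. I restrict the window to the cap at top (382,263).

```bash
sed -i 's/x0,y0,x1,y1=.*/x0,y0,x1,y1=368,250,398,278/' cap.py; python3 cap.py
cat > go.py <<'E'
from h import *
import subprocess
out=subprocess.run(["python3","cap.py"],capture_output=True,text=True).stdout
c=np.array([float(v) for v in out.split("[[")[1].split("]]")[0].split()])[:2]
assert np.linalg.norm(c-[500,-156])<6, c
yaw0=np.pi-.30-1.3
bot.grip(0.72,20)
bot.move_ptp(np.r_[c,170]+OFF,[np.pi,0,yaw0])
hit=bot.movel(np.r_[c,99.5-2.7]+OFF,max_speed=60,threshold=5); st("at cap %s"%hit)
E
python3 go.py
```

```text
ellipse [382.04242579 263.07185872] [18.37694677 19.54810079] axis z=105/115 [[ 496.94254417 -155.09662562  105.5       ]] [[ 496.39738045 -154.02663585]]
scene proj of cap top centre [[341.07740834 247.62490984]]
this script no longer has the robotException ignored in: <_io.TextIOWrapper mode='rw' encoding='UTF-8'>
Traceback (most recent call last):
BrokenPipeError: [Errno 32] Broken pipe
```

Cap centre is (497, -155), with diameter 40–42 mm as expected. The nested process stole the robot connection, so I hard-code the values.

```bash
cat > go.py <<'E'
from h import *
st("now")
c=np.array([497.5,-155.])
yaw0=np.pi-.30-1.3
bot.grip(0.72,20)
bot.move_ptp(np.r_[c,170]+OFF,[np.pi,0,yaw0])
hit=bot.movel(np.r_[c,99.5-2.7]+OFF,max_speed=60,threshold=5); st("at cap %s"%hit)
if not hit:
    for k in range(2):                       # second go is a quarter turn on
        yaw=yaw0+k*np.pi/2; y=np.array([np.sin(yaw),-np.cos(yaw),0])   # tool y
        if k: 
            q=bot.get_state()["qpos"].copy(); q[5]-=np.pi/2; bot.move_j(q)
        a=bot.get_state(); bot.grip(0.0,20); b=st("grip %d"%k)
        print("side force along closing %.1f, shift of tcp %.1f"%((b["contact_force"]-a["contact_force"])@y,(b["tcp_pos"]-a["tcp_pos"])@y),"dir",y.round(2))
        bot.grip(0.72,20)
E
python3 go.py
```

```text
now t 20.6 p [471.1  19.  169.4] F [ 0.6 -0.8 -0.4] M [-0.02 -0.04 -0.03] op 0.451 gf 0.0 q5 -0.13
at cap False t 23.5 p [ 497.8 -155.2   76.9] F [-0.6 -0.7 -0.2] M [ 0.03 -0.    0.  ] op 0.720 gf 0.0 q5 1.16
grip 0 t 23.9 p [ 498.1 -155.2   77. ] F [-0.7  0.6  3.6] M [ 0.08 -0.09  0.05] op 0.454 gf 21.4 q5 1.16
side force along closing -0.1, shift of tcp 0.2 dir [ 1.   -0.03  0.  ]
grip 1 t 25.9 p [ 497.4 -154.7   76.5] F [-0.4  1.6  2.8] M [0.27 0.09 0.03] op 0.459 gf 21.7 q5 -0.41
side force along closing 0.6, shift of tcp 0.2 dir [0.03 1.   0.  ]
```

Centred in both directions: side force under 1 N, opening 39 mm. I raise 1 mm to clear the flange, grip, and turn counterclockwise in small steps, watching torque and lift.

```bash
cat > turn.py <<'E'
from h import *
p=bot.get_state()["tcp_pos"]
bot.movel([497.5,-154.8,77.7],max_speed=40)
bot.grip(0.0,45); a=st("grip")
q=a["qpos"].copy(); q0=q[5]; log=[]
for i in range(38):
    q[5]-=0.05; bot.move_j(q); s=bot.get_state()
    mz=s["wrist_torque"][2]-a["wrist_torque"][2]; fz=s["contact_force"][2]-a["contact_force"][2]
    log.append(mz); print("%.2f(%.2f) mz %.2f fz %.1f fxy %.1f t %.1f"%(q0-q[5],q0-s["qpos"][5],mz,fz,np.hypot(*s["contact_force"][:2]),s["t"]))
    d=np.median(np.abs(log[2:])) if len(log)>5 else .2
    if abs(mz)>max(d+.13,.3) or abs(fz)>6: break
st("stop")
E
python3 turn.py
```

```text
grip t 26.9 p [ 497.7 -155.    78. ] F [-0.1 -1.   4.2] M [-0.14  0.16 -0.07] op 0.449 gf 44.8 q5 -0.41
0.05(0.05) mz 0.15 fz -2.4 fxy 0.3 t 27.1
0.10(0.10) mz 0.10 fz -3.3 fxy 0.3 t 27.4
0.15(0.15) mz 0.07 fz -2.5 fxy 1.1 t 27.6
0.20(0.20) mz 0.13 fz -2.4 fxy 0.7 t 27.9
0.25(0.25) mz 0.12 fz -2.5 fxy 1.5 t 28.1
0.30(0.30) mz 0.13 fz -1.9 fxy 0.8 t 28.4
0.35(0.35) mz 0.08 fz -2.3 fxy 0.4 t 28.6
0.40(0.40) mz 0.11 fz -2.3 fxy 1.0 t 28.9
0.45(0.45) mz 0.12 fz -1.3 fxy 0.4 t 29.1
0.50(0.50) mz 0.06 fz -1.2 fxy 0.5 t 29.4
0.55(0.55) mz 0.11 fz -0.9 fxy 0.6 t 29.6
0.60(0.60) mz 0.05 fz -1.6 fxy 0.8 t 29.9
0.65(0.65) mz 0.15 fz -1.6 fxy 0.8 t 30.1
0.70(0.70) mz 0.13 fz -1.5 fxy 0.3 t 30.4
0.75(0.75) mz 0.11 fz -2.2 fxy 0.4 t 30.6
0.80(0.80) mz 0.11 fz -0.5 fxy 0.0 t 30.9
0.85(0.85) mz 0.12 fz -0.6 fxy 0.2 t 31.1
0.90(0.90) mz 0.09 fz -1.2 fxy 0.5 t 31.4
0.95(0.95) mz 0.11 fz 0.3 fxy 0.7 t 31.6
1.00(1.00) mz 0.11 fz -0.5 fxy 0.8 t 31.9
1.05(1.05) mz 0.11 fz 0.4 fxy 0.5 t 32.1
1.10(1.10) mz 0.07 fz 0.4 fxy 0.8 t 32.4
1.15(1.15) mz 0.09 fz 1.2 fxy 1.0 t 32.6
1.20(1.20) mz 0.05 fz 2.6 fxy 0.2 t 32.9
1.25(1.25) mz 0.05 fz 2.6 fxy 1.2 t 33.1
1.30(1.30) mz 0.06 fz 3.2 fxy 0.6 t 33.4
1.35(1.35) mz 0.09 fz 3.4 fxy 0.7 t 33.6
1.40(1.40) mz 0.06 fz 3.9 fxy 1.4 t 33.9
1.45(1.45) mz 0.08 fz 3.5 fxy 0.5 t 34.1
1.50(1.50) mz 0.10 fz 3.4 fxy 0.3 t 34.4
1.55(1.55) mz 0.13 fz 3.2 fxy 0.1 t 34.6
1.60(1.60) mz 0.06 fz 3.1 fxy 0.7 t 34.9
1.65(1.65) mz 0.05 fz 2.8 fxy 2.1 t 35.1
1.70(1.70) mz -0.06 fz 1.8 fxy 0.9 t 35.4
1.75(1.75) mz -0.31 fz 2.0 fxy 2.4 t 35.6
stop t 35.6 p [ 499.  -156.    78.8] F [ 1.4 -1.9  6.2] M [-0.29 -0.34 -0.38] op 0.448 gf 45.7 q5 -2.16
```

A clear rise in resisting torque came at about 1.75 rad (-0.06 then -0.31), so that is the cushioned stop. I back off 0.1 rad into the free zone and lift 1 mm at a time, aborting if it pulls down.

```bash
python3 - <<'E'
from h import *
q=bot.get_state()["qpos"].copy(); q[5]+=0.10; bot.move_j(q); s=st("backed"); p=s["tcp_pos"].copy(); print(s["orientation"])
ok=True
for k in range(1,9):
    bot.movel([p[0],p[1],p[2]+k],max_speed=25); s=st("up %d"%k)
    if s["contact_force"][2]<-4: ok=False; break
print("ok",ok)
E
```

```text
backed t 35.9 p [ 499.5 -156.3   79.2] F [ 0.2 -0.3  7.4] M [-0.    0.06  0.02] op 0.445 gf 45.8 q5 -2.06
[-3.13828443e+00 -2.69028267e-03 -1.52671614e+00]
up 1 t 36.1 p [ 499.5 -156.3   80.5] F [-0.6  1.1  6.7] M [ 0.14  0.11 -0.06] op 0.445 gf 45.8 q5 -2.06
up 2 t 36.4 p [ 499.5 -156.3   81.4] F [-0.8  1.6  5.9] M [0.07 0.09 0.02] op 0.446 gf 45.8 q5 -2.06
up 3 t 36.6 p [ 499.4 -156.1   82.2] F [0.4 1.6 6.2] M [ 0.14 -0.01 -0.02] op 0.443 gf 45.5 q5 -2.06
up 4 t 36.9 p [ 499.1 -156.2   82.8] F [ 0.4 -0.7 -0.2] M [-0.04 -0.08 -0.02] op 0.450 gf 45.3 q5 -2.06
up 5 t 37.1 p [ 498.9 -156.2   83.9] F [-0.5  0.4 -2.3] M [-0.05  0.1   0.01] op 0.448 gf 45.3 q5 -2.06
up 6 t 37.4 p [ 499.2 -156.2   85.2] F [ 0.5  0.3 -1.5] M [0.01 0.17 0.02] op 0.447 gf 45.3 q5 -2.06
up 7 t 37.6 p [ 499.5 -156.2   86.3] F [-1.   0.5 -0.3] M [0.04 0.1  0.02] op 0.447 gf 45.3 q5 -2.06
up 8 t 37.9 p [ 499.6 -156.3   87.4] F [-0.   0.6 -1.4] M [ 0.09  0.06 -0.02] op 0.447 gf 45.3 q5 -2.06
ok True
```

The force went from +6 N to about zero at 4 mm, so the cap sprang free and is in hand with only its weight. I lift it out and set it in the tray.

```bash
python3 - <<'E'
from h import *
p=bot.get_state()["tcp_pos"]; T=[506,100]
bot.movel([p[0],p[1],140],max_speed=120); st("up")
bot.movel([*T,130],max_speed=200)
bot.movel([*T,15],max_speed=120)
hit=bot.movel([*T,-8],max_speed=20,threshold=3.5); s=st("touch %s"%hit)
t=imaging.capture("scene"); cv2.imwrite("pics/s6.png",cv2.resize(t[180:330,180:380],None,fx=4,fy=4))
E
```

```text
up t 38.4 p [ 499.5 -156.2  139.8] F [-1.5  0.2 -0.7] M [-0.01  0.03  0.01] op 0.445 gf 45.3 q5 -2.06
touch True t 41.8 p [505.9 100.   -1.1] F [-0.4 -0.1  5. ] M [-0.03  0.16  0.01] op 0.449 gf 45.7 q5 -1.56
```

View pics/s6.png

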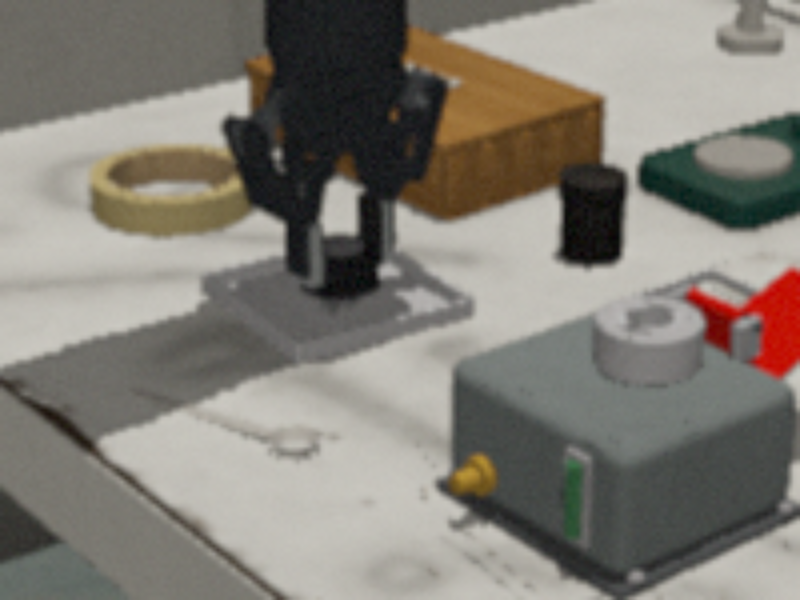

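The cap stands in the middle of the tray (crop (343,268)), with contact at the predicted height. The neck is open at (650,330) and the cover is still folded back. I release and retreat.

```bash
python3 - <<'E'
from h import *
bot.grip(0.62,20); st("released")
bot.movel([506,100,25],max_speed=50); bot.movel([480,100,180],max_speed=200); bot.move_ptp([350,330,220],[np.pi,0,2.7]); bot.dwell(.3); st("away")
s=imaging.capture("scene");t=imaging.capture("top")
cv2.imwrite("pics/c7.png",np.vstack([cv2.resize(s[200:300,210:430],None,fx=3.5,fy=3),cv2.resize(t[180:310,220:440],None,fx=3.5,fy=2.2)]))
E
```

```text
released t 42.1 p [504.9 100.   -1.7] F [-0.4  0.4 -0.3] M [ 0.05  0.07 -0.03] op 0.622 gf 0.0 q5 -1.56
away t 46.3 p [350.1 329.9 220. ] F [0.1 0.2 0.2] M [0.02 0.01 0.05] op 0.619 gf 0.0 q5 1.04
```

View pics/c7.png

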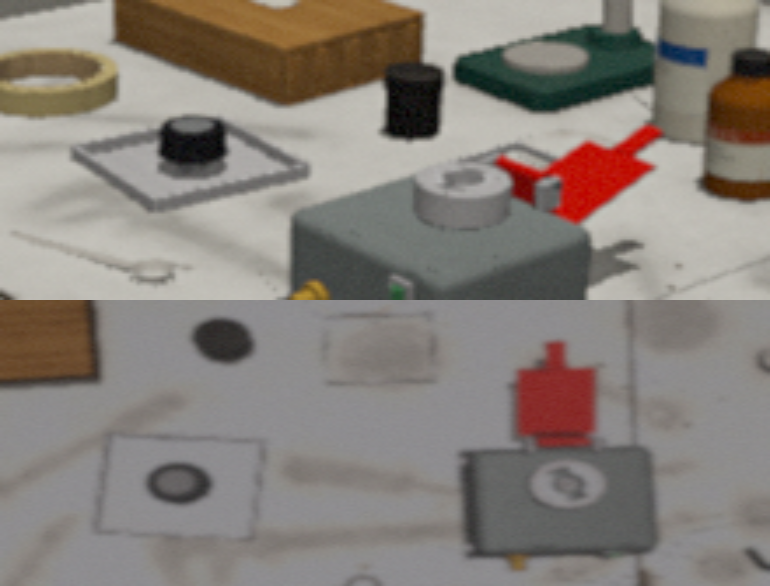

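The cap stands upright at the tray centre (crop (193,140) in the scene part, (180,484) in the top part). The cover is folded back, the neck is open, and the tape roll and the look-alike cap visible here have not moved. I hand the job in.

```bash
python3 -c "
from bench import bot
print(bot.sign_off())"
```

```text
the job is handed in; nothing more can be done
None
```

I folded the cover fully back, turned the cap to its felt stop, lifted it out and stood it upright in the tray, then handed the job in at about 46 s of robot time; no verdict was shown.

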